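# Fit the handwheel on the microscope's keyed drive spindle

## Task

The two-armed handwheel is perched loosely on the spindle of the stage drive because its keyway is not over the key. Swing the red keeper out of the way if it is in your path, turn the wheel round until its yellow arm points the same way as the red line on the spindle's end, and let it slide down fully home on the collar; then swing the keeper fully over the hub to lock it, and let go. Do not shift or knock over the bottle, the canister, the dish or the blue slide box.

Things in the scene. Friction and masses are not known exactly. Their poses are not given: they have to be found in the camera images.
- seat (a point): Centre of the top face of the steel spindle collar (64 mm diameter), 70 mm above the table, on the vertical spindle axis; z up, x along the red line on the spindle's end, towards the brass key. The spindle, 28 mm in diameter, ends 44 mm above this point. It is stiff (0.6 N m to turn) and turns with the wheel once that is seated
- key (a point): Top of the brass key, 17 mm from the spindle axis on the seat's +x side: 12 mm wide, 14 mm high above the collar, out to radius 20 mm. A driving dog (12 mm wide, 14 mm high, radius 23 to 30 mm) stands opposite it at -x. Both are hidden under the wheel's hub
- housing (a point): Centre of the top of the fixed white drive housing, 55 mm above the table, on the spindle axis. The housing reaches 85 mm from the axis along its x (both ways) and -y, and 105 mm along +y, the keeper's side
- wheel_center (a point): Loose handwheel, 0.35 to 0.7 kg; point on its axis half-way up the hub (64 mm diameter, 32 mm high, 30 mm bore). It starts perched on key and dog, this point 30 mm above the seat, and turns freely; once its x axis matches the seat's x within about 0.08 rad it drops 14 mm by its weight. Fully home this point is 16 mm above the seat
- wheel_arm (a point): Middle of the yellow-ended arm, 56 mm from the wheel's axis along its +x, where the keyway (15 mm wide) is in the bore; the dog's notch is at -x. Two opposite arms along x, each 20 mm wide, 20 mm high, reaching 80 mm from the axis; this point is at the arm's mid-height, 2 mm above wheel_center
- keeper (a joint): Angle of the red keeper bar about its fixed upright post: 0 closed (pointing at the spindle axis, tip over the hub's rim), up to 1.9 rad open; seen from above it opens clockwise. Stays where left, turns easily (0.05 N m). The perched hub blocks its closing; less than about 1.1 rad open it stands in the path of the wheel's arms
- keeper_pivot (a point): Point on the keeper's vertical hinge axis at the underside of the bar, 105 mm above the table, 100 mm from the spindle axis. The bar is 8 mm thick (top 113 mm above the table), 16 mm wide, and reaches 82 mm from the hinge axis; its underside is 3 mm above the hub of the fully seated wheel
- keeper_knob (a point): Centre of the black upright knob on the keeper: 14 mm in diameter, 36 mm high (113 to 149 mm above the table), 55 mm from the hinge axis
- bottle_center (a point): Centre of a standing white bottle with green band and blue cap, 64 mm in diameter and 200 mm high; to be left alone
- canister_center (a point): Centre of a black objective canister with aluminium lid, 62 mm in diameter and 71 mm high; to be left alone
- dish_center (a point): Centre of an open clear dish with green chips, 92 mm in diameter and 16 mm high; to be left alone
- slidebox_center (a point): Centre of a closed blue slide box, 85 by 50 mm and 35 mm high; to be left alone

How it is judged:
On the way:
1. the wheel is turned to match the key and sits fully home on the collar (z of wheel_center in the frame of seat below 0.0185 m and horizontal distance between wheel_center and seat below 0.004 m and angle between the x axis of wheel_center and the x axis of seat, either way round below 0.15 rad and angle between wheel_center's own z axis and vertical below 0.06 rad), for 0.2 s.
At the end, for the whole second after the job is handed in: Wheel at rest home on the collar (within 2.5 mm in height, 4 mm of the axis, level to 0.06 rad), yellow arm along the red line within 0.15 rad, keeper over the hub within 0.15 rad of its stop; bystanders moved less than 20 mm and upright (all of step 1 and value of joint keeper below 0.15 rad and linear speed of wheel below 0.02 m/s and angular speed of wheel below 0.1 rad/s); the robot touches nothing.
It fails at once if the bottle was pushed or knocked over (distance of bottle_center from where it was at the start of the episode above 0.02 m or angle between bottle_center's own z axis and vertical above 0.3 rad).
It fails at once if the canister was pushed or knocked over (distance of canister_center from where it was at the start of the episode above 0.02 m or angle between canister_center's own z axis and vertical above 0.3 rad).
It fails at once if the dish was pushed or knocked over (distance of dish_center from where it was at the start of the episode above 0.02 m or angle between dish_center's own z axis and vertical above 0.3 rad).
It fails at once if the slidebox was pushed or knocked over (distance of slidebox_center from where it was at the start of the episode above 0.02 m or angle between slidebox_center's own z axis and vertical above 0.3 rad).
It also fails if it takes over 72 s, if anything falls off the work surface, if the arm or the gripper's body presses on something with over 40 N, if the wrist force passes 120 N, or if a joint passes its speed limit or range.

## Robot

A 6-joint arm with a two-finger parallel gripper is mounted at the origin on the work surface. World frame = base frame: x ahead of the robot, y to its left, z up, the work surface at z = 0. Lengths are in m, angles in rad, forces in N, time in s.
With the tool pointing down it reaches from about 0.35 to 0.925 m from the base axis. Payload 6.4 kg.
Tool frame: the origin (TCP) lies at the very end of the fingers, on their centre line; the grasp point (between the pads) lies 19 mm behind it (robot.grasp_offset is the distance from the TCP to the grasp point, in m); x points along the fingers, z is the direction in which the jaws open and shut, and the axes are right-handed (so a half turn about x gives the same grasp; the last joint's range is limited). The gripper opens to 85 mm and grips with 20 to 120 N. Pads are 22 mm wide; open, the fingers measure 114 mm over their backs; the gripper's body (76 mm by 85 mm) begins 54 mm behind the grasp point. The pads swing forward as they close: fully open they stand 13 mm farther back than shut.
Start: joints at [-1.317, 0.245, 1.558, -0, 1.339, -0.174], TCP at [0.27, -0.591, 0.231] pointing down, gripper open.
Joint ranges: [-3.13, 3.13], [-1.02, 2.26], [0.13, 2.54], [-0.95, 4.09], [0.21, 2.88], [-2.74, 2.74]. Speed limits (rad/s): [2.57, 2.57, 3.14, 3.14, 3.14, 3.14].

## Interface

Orientations are given as a rotation vector (axis times angle).
In Python, from cell import robot gives the robot as it stands. The module is installed in compiled form; this text tells all that it offers. Calls block until the motion is done:
- robot.move_ptp(position, orientation): joint-space move of the TCP to a pose.
- robot.movel(position, rotation=None, speed=0.15): straight line of the TCP; rotation=None keeps the orientation; speed is the mean speed in m/s.
- robot.movej(angles): joint-space move.
- robot.move_gripper(opening, squeeze=None): opening from 0.0 (shut) to 1.0 (fully open); squeeze is the grip in N (None keeps the last); returns when the fingers have stopped.
- robot.dwell(seconds).
- robot.inverse_kinematics(position, orientation): joint angles nearest the present ones, or None.
- robot.get_obs(): the state.
- robot.read_camera(name): name is "scene" or "top" or "wrist"; returns the picture (480x640x3 uint8, red, green, blue); there is no depth.
- robot.camera_params(name): a dict with "vertical_fov" (degrees; the focal length in pixels is half the picture's height over the tangent of half this angle, whatever the lens; pixels are square), "cx", "cy" (the principal point, pixels), "cam_to_world" (4x4, takes a point from camera to world coordinates). Camera axes: x right, y up, looking along -z (the intrinsics and any distortion apply to the point x, -y, -z); pixel columns grow to the right and rows downward; lengths in m; the calibration is good to about 2 mm. A picture is of the moment at which its call begins: read the wrist's pose just before it. camera_params takes no time and is no camera call; for the wrist camera it gives the pose at the moment of the call.
A pose or a line that the arm cannot do raises robot.PlanningError and nothing moves.
- robot.close_job(): hands the job in, once; it reports no verdict.
The state is a dict: "time": time; "joints": joint angles; "joint_vel": joint speeds; "effort": joint torques, N m; "tcp_pos": TCP position; "orientation": TCP orientation; "contact_force": force on the tool from outside, world axes, zero at the start; "wrist_torque": the same for the moment, N m; "grip_width": opening from 0.0 (shut) to 1.0 (fully open).
Only numpy, scipy, OpenCV 4.12 (cv2) and the standard library are available. Lean on these libraries where they do the work, as an engineer would, in place of code of your own. Each camera call takes 0.05 s, during which the arm holds its last target. There are 200 camera calls.

## Working session

There is one attempt and no reset: what is moved stays moved. The work goes in short steps, each a Python script; the robot and the scene stay as the last script left them, time stands still between calls to the robot, and variables do not carry over. Pictures are saved under pics/ and viewed, about 8 in all and at most 12, crops included, and the job is handed in when it is done.

```bash
mkdir -p pics
python3 - <<'E'
from cell import robot
import cv2,numpy as np
for n in("scene","top","wrist"):
    p=robot.camera_params(n); print(n,{k:(np.round(v,4).tolist() if not isinstance(v,str) else v) for k,v in p.items()})
    cv2.imwrite(f"pics/{n}0.png",robot.read_camera(n)[:,:,::-1])
print(robot.get_obs())
E
```

```text
scene {'vertical_fov': 48.9858, 'cx': 323.2767, 'cy': 239.4476, 'cam_to_world': [[0.7948, -0.42, 0.438, 0.9681], [0.6067, 0.5345, -0.5884, -0.4566], [0.013, 0.7334, 0.6797, 0.7004], [0.0, 0.0, 0.0, 1.0]]}
top {'vertical_fov': 54.4009, 'cx': 324.7282, 'cy': 240.0799, 'cam_to_world': [[0.0088, 0.9857, -0.1685, 0.4847], [-0.9996, 0.0041, -0.0282, 0.0242], [-0.0271, 0.1686, 0.9853, 0.7446], [0.0, 0.0, 0.0, 1.0]]}
wrist {'vertical_fov': 65.6431, 'cx': 322.5945, 'cy': 244.8223, 'cam_to_world': [[0.4155, 0.8696, 0.2669, 0.3377], [-0.9096, 0.3976, 0.1207, -0.5598], [-0.0012, -0.2929, 0.9561, 0.3726], [0.0, 0.0, 0.0, 1.0]]}
{'time': 0.15, 'joints': array([-1.31709182e+00,  2.45656558e-01,  1.55873776e+00, -2.09955274e-07,
        1.33868280e+00, -1.74099661e-01]), 'joint_vel': array([ 0.00174514, -0.00161818, -0.0030101 ,  0.00043991, -0.00048551,
        0.00097001]), 'effort': array([ 1.74791003e-03, -4.29984677e+01, -3.26554871e+01, -8.93356992e-05,
        3.51700422e-03, -9.02408260e-06]), 'tcp_pos': array([ 0.26956554, -0.59100227,  0.23042957]), 'orientation': array([ 0.88953794,  1.38285317, -0.88788352]), 'contact_force': array([0.54405655, 0.23730125, 0.1774275 ]), 'wrist_torque': array([0.01614971, 0.02831629, 0.00022722]), 'grip_width': 1.0000582112743144}
```

View pics/top0.png

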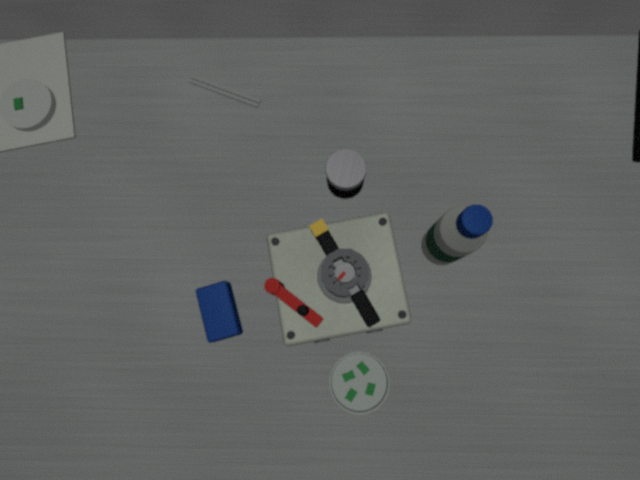

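View pics/scene0.png

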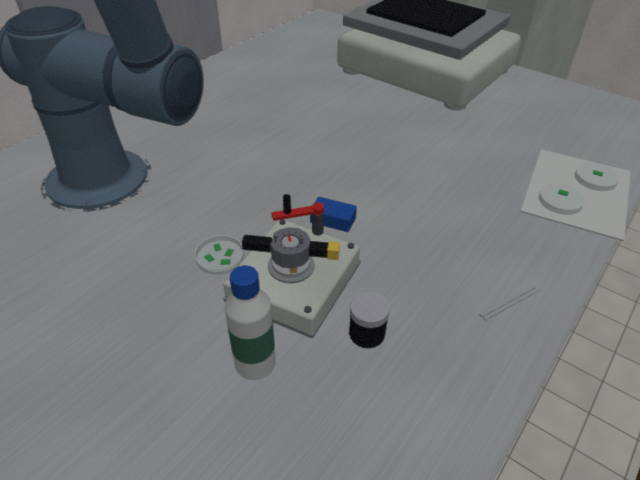

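```bash
cat > h.py <<'E'
from cell import robot
import cv2,numpy as np
from scipy.spatial.transform import Rotation as R
def pix(n,u,v,z,P=None):
    p=P or robot.camera_params(n); f=240/np.tan(np.radians(p["vertical_fov"])/2)
    T=np.array(p["cam_to_world"]); d=T[:3,:3]@[(u-p["cx"])/f,-(v-p["cy"])/f,-1]
    return T[:3,3]+d*(z-T[2,3])/d[2]
def down(a):
    "tool pointing down, jaw axis (z) at world angle a"
    z=np.array([np.cos(a),np.sin(a),0]);x=np.array([0,0,-1.]);return R.from_matrix(np.c_[x,np.cross(z,x),z]).as_rotvec()
def crop(n,name,x0,y0,w,h,s,gain=1.8):
    im=robot.read_camera(n)[y0:y0+h,x0:x0+w,::-1]
    cv2.imwrite(name,cv2.resize(cv2.convertScaleAbs(im,alpha=gain),None,fx=s,fy=s,interpolation=cv2.INTER_CUBIC))
E
python3 - <<'E'
from h import *
crop("top","pics/top1.png",255,205,160,150,5,1.7)
E
```

```text
(no output)
```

View pics/top1.png

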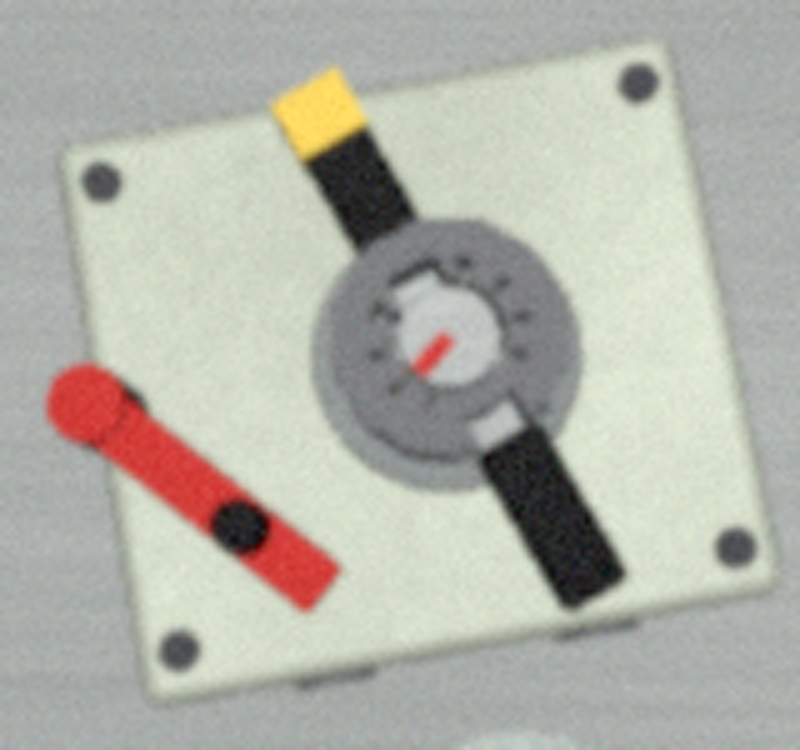

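```bash
cat > m.py <<'E'
from h import *
t=lambda u,v,z:pix("top",255+u/5,205+v/5,z)
ax=t(452,336,.114); print("axis from spindle",ax)
ang=lambda a,b:np.arctan2(*(b-a)[[1,0]])
red=ang(t(450,339,.114),t(416,374,.114)); print("red",red)
yt=t(0.5*(275+338),.5*(107+68),.112); ym=t(.5*(335+275)*1,87,.112)
be=.5*(t(622,574,.112)+t(572,609,.112)); print("yend",yt,"bend",be,"mid",(yt+be)/2,"yel",ang(be,yt))
hc=[t(*c,.055) for c in((62,152),(662,40),(775,588),(150,700))]; print("housing",np.round(hc,4).tolist())
pv=t(87,403,.113); tip=.5*(t(341,571,.113)+t(308,612,.113)); kn=t(240,525,.149)
print("pivot",pv,"tip",tip,"knob",kn,"d",np.linalg.norm((pv-ax)[:2]),np.linalg.norm((kn-pv)[:2]),"open",ang(pv,ax)-ang(pv,tip))
for n,u,v,z in(("bottle",476,220,.2),("can",345,164,.071),("dish",359,382,.016),("box",217,311,.035)): print(n,pix("top",u,v,z))
E
python3 m.py
```

```text
axis from spindle [0.54858467 0.01387413 0.114     ]
red 2.376066490246066
yend [0.61753747 0.05418613 0.112     ] bend [ 0.48085838 -0.02480342  0.112     ] mid [0.54919792 0.01469136 0.112     ] yel 0.5240257889358758
housing [[0.6094, 0.1304, 0.055], [0.6445, -0.0503, 0.055], [0.482, -0.0806, 0.055], [0.4484, 0.1001, 0.055]]
pivot [0.52989104 0.11260702 0.113     ] tip [0.48021597 0.04770743 0.113     ] knob [0.49682033 0.06791534 0.149     ] d 0.10048699041177743 0.05559693004318604 open 0.8404138641505581
bottle [ 0.60266704 -0.13883698  0.2       ]
can [0.71612072 0.01398985 0.071     ]
dish [ 0.39322848 -0.00836573  0.016     ]
box [0.49656389 0.20653367 0.035     ]
```

```bash
cat >> h.py <<'E'
AX=np.array([.549,.0143]); PV=np.array([.5298,.1127]); PH0=-1.383
def kp(q,z,s=0,r=.055):
    ph=PH0-q; return [*(PV+r*np.array([np.cos(ph),np.sin(ph)])),z],down(ph+np.pi/2+s)
def st(m=""):
    o=robot.get_obs(); print(m,"t%.1f"%o["time"],"tcp",o["tcp_pos"].round(4),"F",o["contact_force"].round(1),"T",o["wrist_torque"].round(2),"g%.3f"%o["grip_width"],"j6 %.2f"%o["joints"][5]); return o
E
cat > open.py <<'E'
from h import *
p=st()["tcp_pos"]; robot.movel([*p[:2],.36],speed=.25)
def j6(s): 
    a=[robot.inverse_kinematics(*kp(q,.2,s)) for q in(.84,1.7)]; return [9 if x is None else x[5] for x in a]
c={s:j6(s) for s in(0,np.pi)}; print(c); s=min(c,key=lambda k:max(map(abs,c[k])))
pos,o=kp(.84,.30,s); robot.move_ptp(pos,o); robot.move_gripper(.4,20)
robot.movel(kp(.84,.118,s)[0],speed=.12); st("at knob"); robot.move_gripper(.25)
for q in np.arange(.96,1.73,.15): robot.movel(*kp(q,.118,s),speed=.08); 
st("opened"); robot.move_gripper(.45); robot.movel(kp(1.71,.30,s)[0],speed=.2)
# look at the wheel from above
P=robot.camera_params("wrist")["cam_to_world"]; print(P[:3,3]-robot.get_obs()["tcp_pos"])
E
python3 open.py
```

```text
t0.2 tcp [ 0.2696 -0.5911  0.2306] F [-0.3 -0.4  0.2] T [ 0.03  0.08 -0.04] g0.999 j6 -0.17
{0: [np.float64(0.5636925160747115), np.float64(1.505627174365486)], 3.141592653589793: [np.float64(-2.5779001375150816), np.float64(-1.6359654792243072)]}
at knob t5.6 tcp [0.497  0.0689 0.1188] F [-0.1 -0.5  0.1] T [ 0.01 -0.02  0.08] g0.398 j6 0.56
opened t7.6 tcp [0.4749 0.1099 0.118 ] F [ 0.4 -0.2  0.3] T [-0.    0.01  0.05] g0.247 j6 1.51
[0.07510036 0.00407796 0.14212482]
```

Run:
```python
from h import *
print([x is not None and x[5] for x in [robot.inverse_kinematics([*AX,.085],down(a)) for a in(.524-np.pi/2,2.376-np.pi/2)]])
robot.move_ptp([*AX,.26],down(.524-np.pi/2)); robot.move_gripper(1.0); st()
P=robot.camera_params("wrist"); np.save("P.npy",P,allow_pickle=True)
cv2.imwrite("pics/w1.png",cv2.convertScaleAbs(robot.read_camera("wrist")[:,:,::-1],alpha=1.6))
```

```text
[np.float64(0.8663427841541775), np.float64(-0.9856572158458228)]
 t10.2 tcp [0.549  0.0145 0.2602] F [ 0.4 -0.  -0.3] T [-0.05 -0.03  0.01] g1.000 j6 0.87
```

View pics/w1.png

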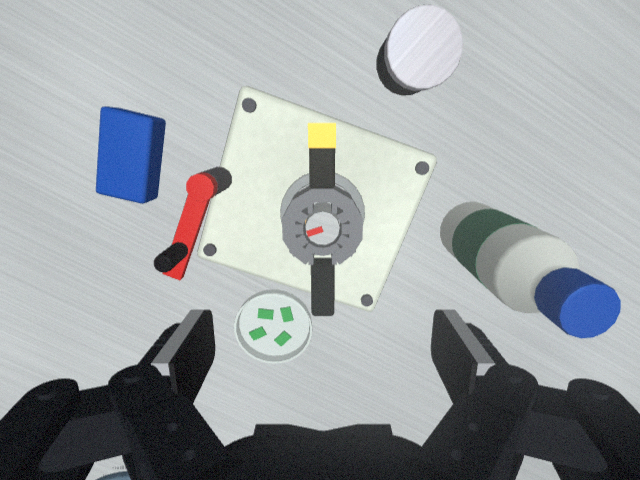

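Run:
```python
import cv2
im=cv2.imread("pics/w1.png")[110:325,255:395]
cv2.imwrite("pics/w1c.png",cv2.resize(im[85:155],None,fx=5.7,fy=5.7,interpolation=cv2.INTER_CUBIC))
```

```text
(no output)
```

View pics/w1c.png

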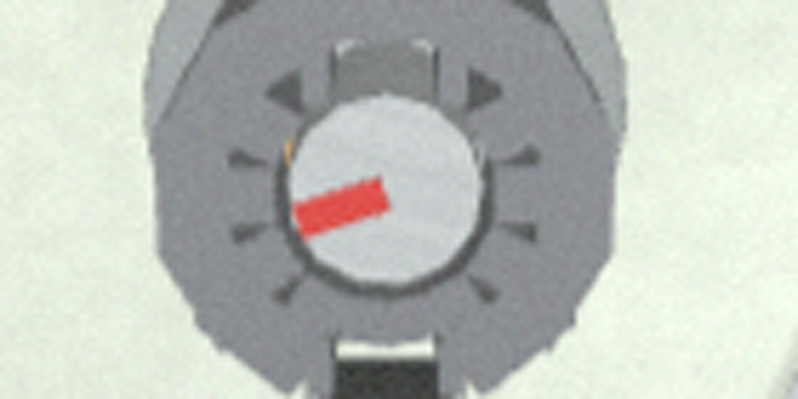

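Run:
```python
from h import *
P=np.load("P.npy",allow_pickle=True).item()
t=lambda u,v,z:pix("wrist",255+u/5.7,195+v/5.7,z,P)
ang=lambda a,b:np.arctan2(*(b-a)[[1,0]])
print("axis",t(387,189,.114),"red",ang(t(386,194,.114),t(297,220,.114)),ang(t(387,189,.114),t(297,220,.114)))
y=pix("wrist",322,123,.112,P);b=pix("wrist",323,315.5,.112,P);print("yel",ang(b,y),(y+b)/2)
```

```text
axis [0.54949935 0.01458008 0.114     ] red 2.388529905905713 2.4370673070286277
yel 0.5299370356303992 [0.54994201 0.01516426 0.112     ]
```

Run:
```python
from h import *
C=[.5494,.0146,.082]; a0=.527-np.pi/2
robot.movel([*C[:2],.26],down(a0),speed=.1); robot.movel(C,speed=.1); st("down")
robot.move_gripper(.6,20); st("gripped")
for d in(.6,1.2,1.86): robot.movej(robot.inverse_kinematics(C,down(a0+d))); st(d)
robot.move_gripper(1.0); robot.dwell(.3); st("released")
robot.movel([*C[:2],.26],speed=.15)
P=robot.camera_params("wrist"); np.save("P.npy",P,allow_pickle=True)
cv2.imwrite("pics/w2.png",cv2.convertScaleAbs(robot.read_camera("wrist")[:,:,::-1],alpha=1.6))
```

```text
down t12.4 tcp [0.5499 0.0145 0.0826] F [-0.2  0.3 -0.8] T [-0.01 -0.05  0.06] g1.000 j6 0.86
gripped t12.7 tcp [0.5496 0.0147 0.0825] F [-1.9  1.5  4.1] T [ 0.22  0.32 -0.02] g0.739 j6 0.86
0.6 t13.4 tcp [0.5501 0.0148 0.0825] F [1.  2.8 3.8] T [ 0.59 -0.08 -0.03] g0.744 j6 0.27
1.2 t14.0 tcp [0.5495 0.0145 0.0825] F [0.  2.  5.8] T [0.42 0.2  0.15] g0.743 j6 -0.34
1.86 t14.7 tcp [0.5482 0.0146 0.0806] F [ 0.9  0.7 -5.6] T [ 0.14 -0.17  0.11] g0.748 j6 -0.99
released t15.3 tcp [0.5495 0.0146 0.0821] F [-0.5 -0.2  0.5] T [ 0.   -0.01  0.06] g1.003 j6 -1.00
```

View pics/w2.png

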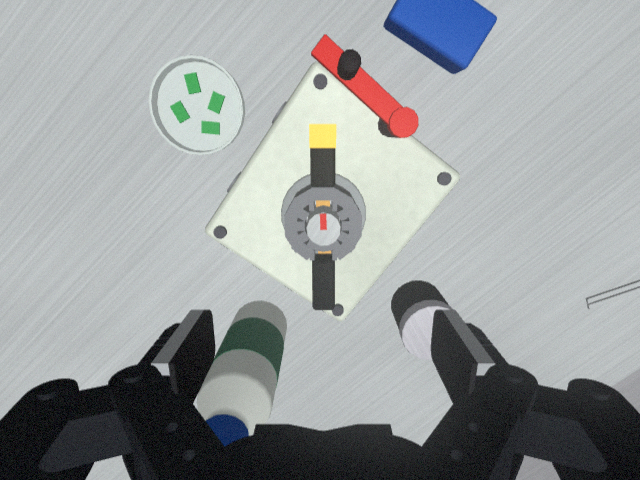

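Run:
```python
from h import *
robot.move_ptp(*kp(1.67,.26)); robot.move_gripper(.45); robot.movel(kp(1.67,.119)[0],speed=.12); st("at knob"); robot.move_gripper(.25)
for q in np.arange(1.55,.09,-.15): robot.movel(*kp(q,.119),speed=.08)
st("near")
for q in np.arange(.04,-.13,-.02):
    robot.movel(*kp(q,.119),speed=.03); o=st("q%.2f"%q)
    if np.linalg.norm(o["contact_force"][:2])>6: break
robot.movel(*kp(q+.06,.119),speed=.03); robot.move_gripper(.45); st("back")
robot.movel(kp(q+.06,.26)[0],speed=.12); robot.movel([.42,.05,.28],speed=.2); st()
P=robot.camera_params("wrist"); np.save("P.npy",P,allow_pickle=True)
cv2.imwrite("pics/w3.png",cv2.convertScaleAbs(robot.read_camera("wrist")[:,:,::-1],alpha=1.6))
crop("scene","pics/s3.png",180,150,200,150,4,1.6)
```

```text
at knob t20.7 tcp [0.4757 0.1078 0.1198] F [1.  0.  0.9] T [ 0.04  0.01 -0.03] g0.448 j6 1.47
near t23.9 tcp [0.5289 0.0578 0.119 ] F [-0.8 -0.3 -0.1] T [0.   0.02 0.04] g0.252 j6 -0.09
q0.04 t24.4 tcp [0.5377 0.0583 0.119 ] F [ 0.   0.1 -0.8] T [-0.06  0.06 -0.04] g0.254 j6 -0.25
q0.02 t24.6 tcp [0.5388 0.0585 0.119 ] F [-1.6 -0.5 -1.1] T [0.07 0.12 0.04] g0.248 j6 -0.27
q0.00 t24.9 tcp [0.54   0.0587 0.119 ] F [-0.1 -0.8 -0.2] T [ 0.06  0.1  -0.03] g0.251 j6 -0.29
q-0.02 t25.1 tcp [0.5412 0.0589 0.119 ] F [-0.6 -0.3 -1. ] T [ 0.01  0.07 -0.01] g0.252 j6 -0.31
q-0.04 t25.4 tcp [0.5423 0.0591 0.119 ] F [-0.5 -0.3  0.3] T [-0.02  0.02 -0.12] g0.249 j6 -0.33
q-0.06 t25.6 tcp [0.5434 0.0593 0.119 ] F [ 0.2 -0.4  0.5] T [-0.03  0.04 -0.  ] g0.248 j6 -0.35
q-0.08 t25.9 tcp [0.5442 0.0596 0.119 ] F [-1.9 -0.7  1.4] T [-0.02  0.32  0.03] g0.249 j6 -0.37
q-0.10 t26.1 tcp [0.5442 0.0598 0.1188] F [-6.1 -0.9  3.7] T [-0.13  1.03 -0.03] g0.248 j6 -0.38
back t26.7 tcp [0.5424 0.0591 0.119 ] F [-0.2 -0.7  0.1] T [-0.01  0.06 -0.02] g0.453 j6 -0.33
 t28.8 tcp [0.4203 0.05   0.2798] F [ 0.1 -0.1  0.1] T [-0.05 -0.02  0.01] g0.451 j6 -0.38
```

View pics/w3.png

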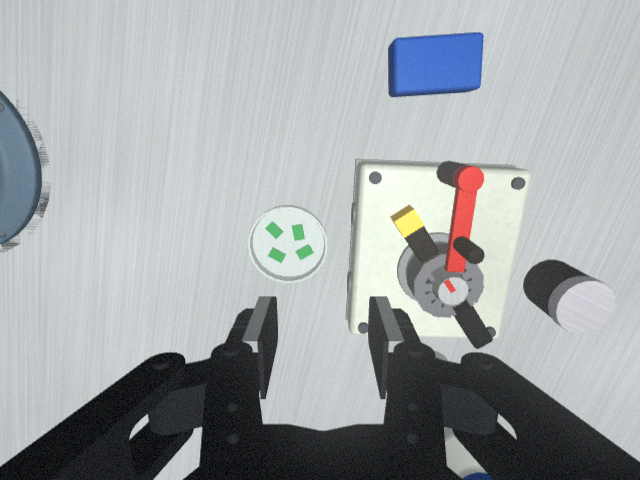

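View pics/s3.png

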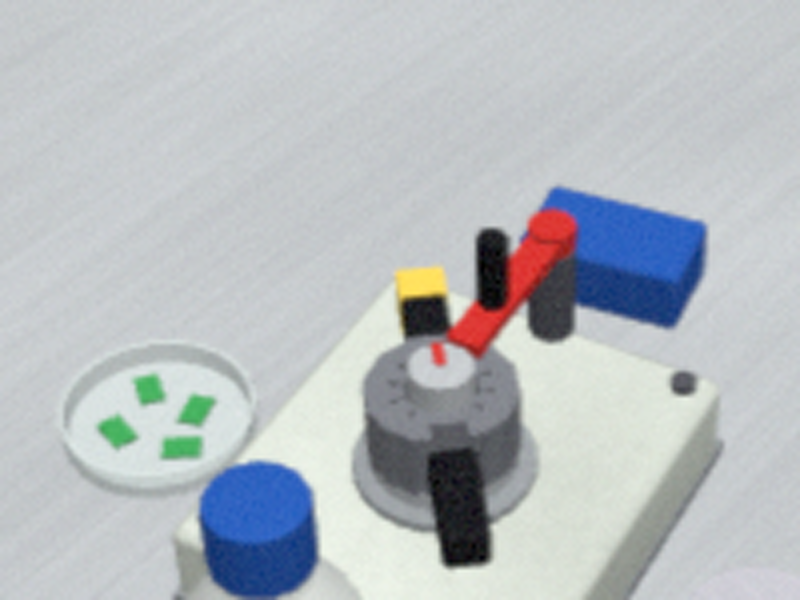

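Run:
```python
from h import *
P=np.load("P.npy",allow_pickle=True).item()
t=lambda u,v,z:pix("wrist",u,v,z,P)
ang=lambda a,b:np.arctan2(*(b-a)[[1,0]])
pv=t(470,178,.113);tip=t(456,271,.113);ax=t(453,290,.114)
print("keeper",ang(pv,ax)-ang(pv,tip), "axis",ax)
y=t(402,212,.098);b=t(482,343,.098);print("yel",ang(b,y),(y+b)/2,np.linalg.norm(y-b))
a=cv2.imread("pics/top0.png").astype(int); n=robot.read_camera("top")[:,:,::-1]
d=np.abs(n.astype(int)-a).max(2)
for k,(x,yy) in dict(bottle=(463,235),can=(345,173),dish=(359,382),box=(218,311)).items(): print(k,(d[yy-35:yy+35,x-35:x+35]>40).sum())
st()
```

```text
keeper -0.005222616233972799 axis [0.54878572 0.01619141 0.114     ]
yel 2.383985614126389 [0.54532064 0.01738735 0.098     ] 0.15849994605896733
bottle 0
can 0
dish 2282
box 0
 t28.9 tcp [0.4205 0.05   0.2796] F [-0.2 -0.8  0.6] T [-0.01 -0.04  0.02] g0.453 j6 -0.38
```

```bash
python3 -c "
from cell import robot
robot.close_job()"
```

```text
the job is handed in; nothing more can be done
```

The wheel is seated, the keeper is closed over the hub, and the job was handed in at about 29 s of the 72 s allowed. I swung the keeper open to about 1.7 rad by its knob and gripped the hub from above. I turned the wheel 1.86 rad counter-clockwise until it dropped, then released it and pushed the keeper back until it met its stop with about 6 N.

My last checks came from the camera pictures:
- **Wheel angle:** the yellow arm is at 2.384 rad and the red line at 2.389 rad, well inside the 0.15 rad limit.
- **Seating:** the apparent arm length matches the fully seated height, with a drop of about 14 mm. The brass key shows in the keyway.
- **Position on the axis:** the midpoint of the arms read about 4 mm from the spindle axis. I put this down to reading points off a slanted view, since the bore leaves only about 1 mm of play.
- **Keeper:** it reads about 0 rad from closed.
- **Bystanders:** the bottle, canister and slide box show no change in the top picture. The gripper hid the dish in that picture, so its change count means nothing. The wrist and scene views show it standing undisturbed.
- **Robot:** it is clear of everything.

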